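Park the spring pin and index the microscope stage

TASK

Bring the dish under the microscope: pull up the spring pin that locks the sliding stage, turn it into its rest notch so that it stays up by itself and let go, then slide the stage by its black post towards the microscope until it is nearly at the viewing position. Then let the pin down again (lift, turn back, release) and ease the stage along until the pin snaps fully down into the stage's second hole and locks it there. The dish must stay on its seat, and the vial, forceps and small beaker around the base must be left where they are.

Things in the scene. Friction and masses are not known exactly. Their poses are not given: they have to be found in the camera images.
- slide_base: Fixed dark steel plate, 16 mm thick, on the bench; its own x -150 to +150, y -210 to +290 mm from its origin on the bench. The stage slides along its +y. White stereo microscope at the +y end: optical axis at x +20, y +165, lens 151 mm above the bench, column and eyepieces further to +y. The pin axis is at x -85, y +20 mm. Place and yaw vary.
- knob_grip (a point): Centre of the black T-bar on top of the spring pin, gripped from above: 46 mm long along its x, 12 mm wide, 20 mm high; it moves and turns with the pin. 100 mm above the bench when the pin is down. Its x is the base's x when pin_turn is 0. Below it a thin stem and a dark steel collar, 36 mm across, top 74 mm above the bench.
- pin_lift (a joint): Height of the spring pin, m: 0 fully down in a hole, 0.007 when its foot rides on the stage between holes, 0.0095 parked in the rest notch, 0.016 upper stop. A spring pushes it down: 8 N at the bottom, 12 N at the top, plus 1 N weight. A cross bar lies in a deep slot of the collar; the pin turns only when lifted above 0.013.
- pin_turn (a joint): Turn of the pin, rad, anticlockwise seen from above: 0 = cross bar over the deep slot (pin can go down); 1.13 (65 degrees) = over the shallow rest notch, 3.5 mm deep, in which the lowered pin stays up; hard end at 1.45 and -0.2. Play about 0.14 in the slot and in the notch. Only this one way round has a notch.
- stage (a joint): Stage along the base's +y, m: 0 = loading position, locked by the pin; range -0.003 to 0.135. Drag 2 N, 4 N with the pin's foot on it. A second hole comes under the pin at 0.088 to 0.112, different each time: find it by sliding slowly (10 to 15 mm/s) under the lowered pin, which drops in 7 mm and stops the stage dead. Holes 11 mm, pin 8 mm.
- stage_handle (a point): Point on the axis of the stage's upright black post, 12 mm below its top: a round post 20 mm across that rises 64 mm from the stage's top (36 mm above the bench) to 100 mm; the point is 88 mm above the bench, at base x 0, y -110 mm plus the stage's position.
- dish_seat (a point): Centre of the dark round seat on the top of the stage (36 mm above the bench) where the dish lies, with three low studs round it. It moves with the stage; base x +20, y +65 mm plus the stage's position.
- dish: Closed glass dish 88 mm across and 14 mm high, loose on the stage's seat; origin at the centre of its underside.
- vial: Small amber vial, 24 mm across, 50 mm high, standing on the front edge of the base plate; origin at the centre of its underside.
- forceps: Steel forceps, about 145 mm long along y, 5 mm high, lying on the front edge of the base plate; origin on the underside 55 mm from the wide end.
- small_beaker: Glass beaker, 50 mm across, 55 mm high, on the bench beyond the -y end of the base; origin at the centre of its underside.
Things that resemble listed ones, but are neither listed nor needed, are in the scene too. Of the things shaped like the dish, the glass one is meant.

How it is judged (in metres and radians):
On the way, in this order (a step that is already met when the one before it is completed fails the run):
1. the pin is parked up in its rest notch and let go, the stage still at the loading position (value of joint pin_lift between 0.008 and 0.0115 m and value of joint pin_turn above 0.85 rad and value of joint stage below 0.01 m and distance between the grasp point and knob_grip above 0.04 m), for 0.3 s.
2. the stage has been slid most of the way (more than 60 mm) with the pin parked (value of joint stage above 0.06 m and value of joint pin_lift above 0.008 m and value of joint pin_turn above 0.85 rad), for 0.1 s.
At the end, for the whole second after the job is handed in: The pin is fully down (within 3 mm) in the stage's second hole with its bar turned back (within 0.3 rad), so the stage is locked and still at the viewing position (80 to 120 mm along); the dish lies flat on its seat, within 20 mm of its centre (value of joint pin_lift below 0.003 m and value of joint pin_turn between -0.3 and 0.3 rad and value of joint stage between 0.08 and 0.12 m and velocity of joint stage between -0.01 and 0.01 m/s and distance between dish and dish_seat below 0.02 m and angle between dish's own z axis and vertical below 0.15 rad); the robot touches nothing.
It fails at once if the dish leaves its seat (more than 30 mm) or tips (distance between dish and dish_seat above 0.03 m or angle between dish's own z axis and vertical above 0.35 rad).
It fails at once if the vial, the forceps or the small beaker is moved by more than 40 mm (distance of any of vial, forceps, small_beaker from where it was at the start of the episode above 0.04 m).
It also fails if it takes over 61 s, if anything falls off the work surface, if the arm or the gripper's body presses on something with over 40 N, if the wrist force passes 120 N, or if a joint passes its speed limit or range.

ROBOT

A 6-joint arm with a two-finger parallel gripper is mounted at the origin on the work surface. World frame = base frame: x ahead of the robot, y to its left, z up, the work surface at z = 0. Lengths are in mm, angles in rad, forces in N, time in s.
With the tool pointing down it reaches from about 275 to 725 mm from the base axis. Payload 15.9 kg.
Tool frame: the origin (TCP) lies at the very end of the fingers, on their centre line; the grasp point (between the pads) lies 19 mm behind it; z points along the fingers, y is the line along which they close (so a half turn about z gives the same grasp; the last joint's range is limited). The gripper opens to 85 mm and grips with 20 to 120 N. Pads are 22 mm wide; open, the fingers measure 114 mm over their backs; the gripper's body (76 mm by 85 mm) begins 54 mm behind the grasp point. The pads swing forward as they close: fully open they stand 13 mm farther back than shut.
Start: joints at [0, 0.213, -0.034, 1.323, 0, 1.571], TCP at [499.985, -0, 231.306] pointing down, gripper open.
Joint ranges: [-2.98, 2.98], [-0.74, 1.72], [-1.14, 1.35], [-2.1, 2.04], [-1.57, 1.44], [-3.14, 3.14]. Speed limits (rad/s): [1.89, 1.89, 2.39, 2.57, 3.14, 3.14].

INTERFACE

Orientations are given as a 3x3 rotation matrix whose columns are the frame's x, y, z axes.
In Python, from rig import observe, eyes, order gives the robot as it stands.
- The arm moves only by the tool move_arm, never from a script. Its arguments are lists of equal length, an entry for each row: "angular": the turn, a rotation vector about the tool's x, y, z in degrees, a list of three; "offset": the shift along the tool's x, y, z in cm, a list of three; "gripper": the gripper's target within -1 to 1 (shut at 1, half-way at 0, fully open at -1). A call has exactly 5 rows; each row shifts and turns the commanded pose from where the row before left it, along the tool's axes as they then stand; what a row does not reach is not made up. A row lasts 1/8 s, in which the tool goes at most 62.5 mm and 10.7 degrees, less where a joint would pass 70% of its speed; a pose out of reach is approached as far as the arm can. A call is refused whole if a number of a shift passes 6.25 or a number of a turn 10.7, either way. A call with a gripper value outside its range is refused whole. The fingers move at their own pace and stop on an object; "grip_force" is the grip in N (left out, the last holds). Time passes only in rows, so rows that do not move let the fingers close, or fill a call up. It gives the time, the measured TCP pose, the force, the opening and the grip force at its end, in the units of the state.
- observe(): the state, without advancing time (a new reading comes with each control period).
- eyes.capture(name): name is "scene" or "side" or "wrist"; returns a dict with "pixels" (400x640x3 uint8, red, green, blue), "fx", "fy", "cx", "cy" (pixels), "k1" (the pictures are not rectified: a ray, as slopes to the right and down, at radius r is drawn at 1 + k1 r^2 times it, then the intrinsics apply), "rvec" (rotation vector, rad) and "tvec" (3), from world to camera coordinates, as OpenCV has them. Camera axes: x right, y down, z forward; pixel columns grow to the right and rows downward; lengths in mm; the calibration is good to about 2 mm. A picture is of the moment at which its call begins. There is no depth.
- order.job_done(): hands the job in; it is judged then, once.
The state is a dict: "t": time; "q": joint angles; "joint_velocities": joint speeds; "joint_torque": joint torques, N m; "tool_pos": TCP position; "eef_rot": TCP orientation; "ft_force": force on the tool from outside, world axes, zero at the start; "ft_torque": the same for the moment, N m; "grip_width": finger opening in mm; "grip_force": force on a finger pad.
Only numpy, scipy, OpenCV 4.12 (cv2) and the standard library are available. Lean on these libraries where they do the work, as an engineer would, in place of code of your own. Each camera call takes 0.05 s, during which the arm holds its last target. There are 200 camera calls.

## Working session

There is one attempt and no reset: what is moved stays moved. The work goes in short steps, Python scripts to look and compute and a tool call to move; the robot and the scene stay as the last step left them, time stands still between calls to the robot, and variables do not carry over. Pictures are saved under pics/ and viewed, at most 10 in all, crops included, and the job is handed in when it is done.

Besides the shell and the picture viewer there is one more tool, called after "Call:" by a JSON object that holds its "method" and its "body", one argument or row to a line. move_arm: Moves the arm, as the interface text tells. Its arguments: {"type":"object","properties":{"angular":{"type":"array"},"offset":{"type":"array"},"gripper":{"type":"array"},"grip_force":{"type":"number"}},"required":["angular","offset","gripper"]}

```bash
mkdir -p pics; ls; cat > h.py <<'E'
import numpy as np, cv2
from rig import observe, eyes, order
def cap(n,f=None):
    c=eyes.capture(n)
    if f: cv2.imwrite('pics/'+f+'.png',c['pixels'][:,:,::-1])
    return c
def ray(c,u,v):
    R=cv2.Rodrigues(np.array(c['rvec'],float))[0]; t=np.array(c['tvec'],float).ravel()
    K=np.array([[c['fx'],0,c['cx']],[0,c['fy'],c['cy']],[0,0,1.]])
    p=cv2.undistortPoints(np.array([[[u,v]]],float),K,np.array([c['k1'],0,0,0,0.]))[0,0]
    return -R.T@t, R.T@np.array([p[0],p[1],1])
def onz(c,u,v,z):
    o,d=ray(c,u,v); return o+d*(z-o[2])/d[2]
def proj(c,P):
    K=np.array([[c['fx'],0,c['cx']],[0,c['fy'],c['cy']],[0,0,1.]])
    return cv2.projectPoints(np.array(P,float).reshape(-1,3),np.array(c['rvec'],float),np.array(c['tvec'],float),K,np.array([c['k1'],0,0,0,0.]))[0][:,0]
E
python3 - <<'E'
from h import *
import pickle
d={n:cap(n,n+'0') for n in('scene','side','wrist')}
pickle.dump(d,open('c0.pkl','wb'))
for n,c in d.items(): print(n,(-cv2.Rodrigues(np.array(c['rvec'],float))[0].T@np.array(c['tvec']).ravel()).round())
print(observe())
E
```

```text
pics
scene [1308. -337.  863.]
side [ 209. -464.  657.]
wrist [499.  74. 373.]
{'t': 0.15, 'q': array([ 2.03161369e-05,  2.13267834e-01, -3.48961974e-02,  1.32350869e+00,
        3.36373470e-05,  1.57080641e+00]), 'joint_velocities': array([ 0.00085183, -0.00261745,  0.0028077 , -0.00305484,  0.00012626,
       -0.00069022]), 'joint_torque': array([ 7.54873927e-04, -6.86405826e+01,  4.87247872e+01,  1.30636684e-02,
        8.93374795e-05, -4.25830592e-06]), 'tool_pos': array([4.99735061e+02, 2.07686326e-02, 2.30924942e+02]), 'eef_rot': array([[-1.01995854e-05,  9.99999616e-01, -8.76397033e-04],
       [ 9.99999999e-01,  1.02290534e-05,  3.36195420e-05],
       [ 3.36284938e-05, -8.76396690e-04, -9.99999615e-01]]), 'ft_force': array([-0.42706455, -0.73027428,  0.47112741]), 'ft_torque': array([-0.01031514, -0.0189309 ,  0.01108461]), 'grip_force': 0.0, 'grip_width': 85.07214407741327}
```

View pics/scene0.png

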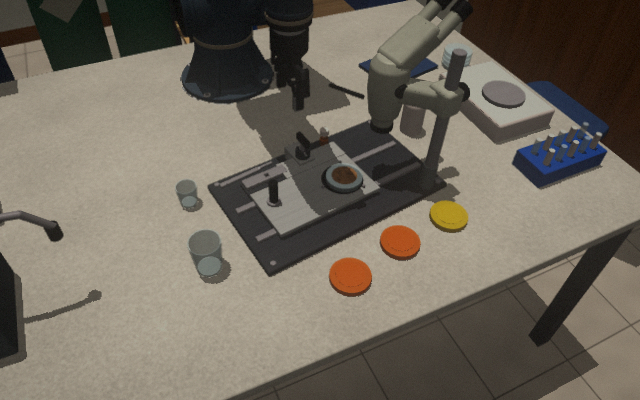

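View pics/side0.png

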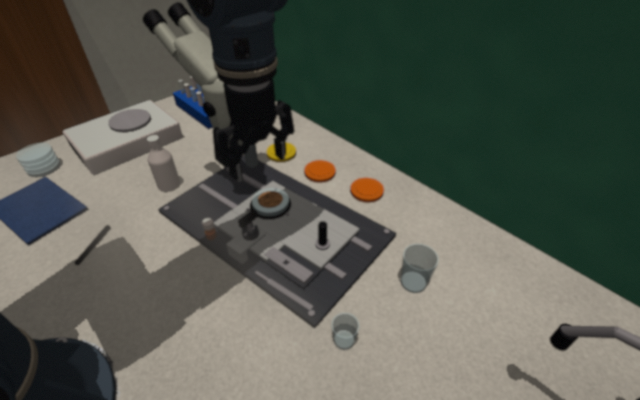

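View pics/wrist0.png

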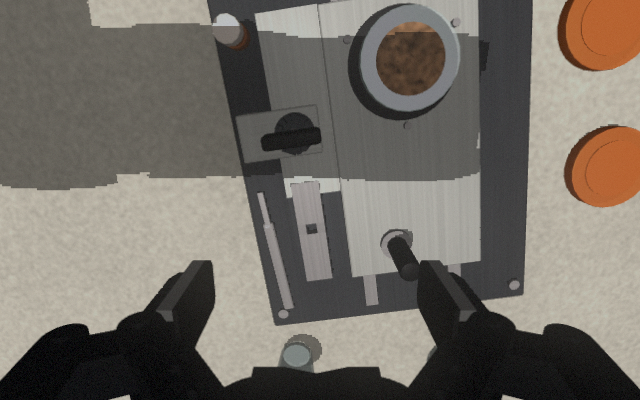

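The wrist view shows the knob bar at about (262,141)–(320,133) and the post top near (409,268). The front base corners are at (276,325) and (522,294), and the dish is at (410,58). The forceps and vial lie along the left edge, and the beaker is at (297,355).

```bash
python3 - <<'E'
from h import *
import pickle
d=pickle.load(open('c0.pkl','rb')); c=d['wrist']
pts={'A':(276,325,16),'B':(523,294,16),'post':(409,270,100),'postfoot':(397,241,36),'k1':(262,143,110),'k2':(320,133,110),'dish':(410,58,50),'vial':(224,23,66),'beaker':(297,355,55)}
W={k:onz(c,*p) for k,p in pts.items()}
for k,v in W.items(): print(k,v.round(1))
v=W['B']-W['A'];print(np.linalg.norm(v),np.degrees(np.arctan2(v[1],v[0])))
# rigid fit
loc={'A':(-150,-210),'B':(150,-210),'post':(0,-110),'postfoot':(0,-110),'dish':(20,65)}
L=np.array([loc[k] for k in loc],float);M=np.array([W[k][:2] for k in loc])
L=np.vstack([L,[-85,20]]);M=np.vstack([M,(W['k1'][:2]+W['k2'][:2])/2])
a=L-L.mean(0);b=M-M.mean(0)
th=np.arctan2((a[:,0]*b[:,1]-a[:,1]*b[:,0]).sum(),(a*b).sum())
R=np.array([[np.cos(th),-np.sin(th)],[np.sin(th),np.cos(th)]]);t=M.mean(0)-R@L.mean(0)
print(np.degrees(th),t,'res',(L@R.T+t-M).round(1).tolist())
f=lambda x,y,z:np.r_[R@[x,y]+t,z]
for n in('scene','side','wrist'):
  P=[f(-150,-210,16),f(150,-210,16),f(150,290,16),f(-150,290,16),f(0,-110,100),f(-85,20,110),f(-108,20,110),f(-62,20,110),f(20,165,151)]
  im=d[n]['pixels'][:,:,::-1].copy()
  for q in proj(d[n],P): cv2.circle(im,tuple(int(round(float(x))) for x in q),2,(0,0,255),-1)
  d[n]['im']=im
s=cv2.resize(d['scene']['im'][80:280,190:460],(800,592),interpolation=2)
cv2.imwrite('pics/ov1.png',s)
w=d['wrist']['im'];cv2.imwrite('pics/ov2.png',w)
print(f(-85,20,0),f(0,-110,0))
E
```

```text
A [ 450.2 -192.5   16. ]
B [ 741.8 -150.4   16. ]
post [579.9 -73.1 100. ]
postfoot [583.6 -73.7  36. ]
k1 [457.9  38.9 110. ]
k2 [501.6  46.3 110. ]
dish [580.  104.2  50. ]
vial [424.8 129.1  66. ]
beaker [ 477.4 -202.6   55. ]
294.7066449923841 8.214856862225147
7.962749553699797 [567.11813261  35.96047139] res [[-2.5, -0.3], [2.9, -0.9], [2.5, 0.2], [-1.3, 0.7], [-2.0, -1.1], [0.4, 1.4]]
[480.16708844  43.99265149   0.        ] [582.35635075 -72.97894621   0.        ]
```

View pics/ov1.png

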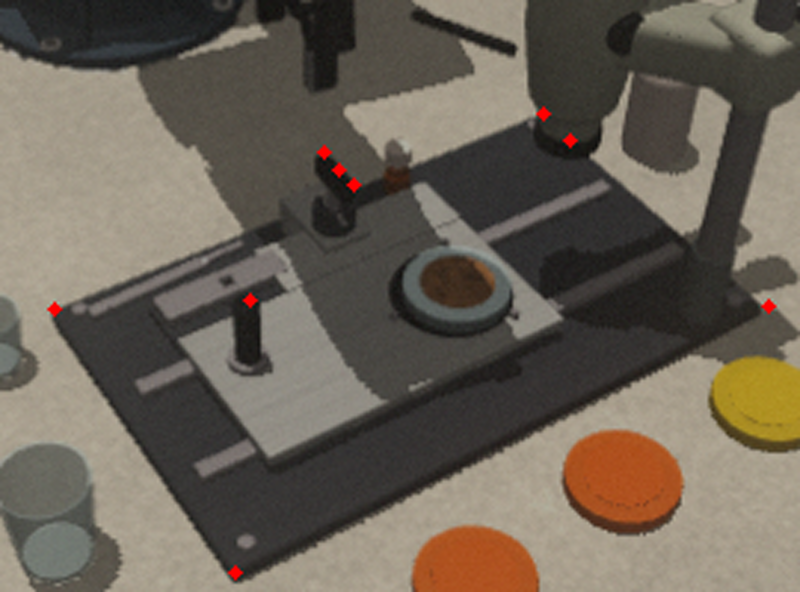

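The reprojected points match the scene view: knob bar at (325,152)–(353,185) in the crop, post top at (250,300). That puts the pin at about (480,44), the post at (582,-73) and the yaw at 8°. Next I move over the knob.

Call:
{"method": "move_arm", "body": {
  "angular": [
    [0, 0, 0],
    [0, 0, -9.8],
    [0, 0, -9.8],
    [0, 0, -9.8],
    [0, 0, -9.8]
  ],
  "offset": [
    [4.4, -2.0, 0],
    [0, 0, 0],
    [0, 0, 0],
    [0, 0, 0],
    [0, 0, 0]
  ],
  "gripper": [0, 0, 0, 0, 0],
  "grip_force": 60
}}

```text
t: 0.78
tool_pos: [479.8, 44.0, 231.1]
eef_rot: [[-0.636, 0.771, -0.0], [0.771, 0.636, -0.0], [0.0, -0.0, -1.0]]
ft_force: [-0.5, -0.1, -0.4]
grip_width: 42.8
grip_force: 0.0
```

Call:
{"method": "move_arm", "body": {
  "angular": [
    [0, 0, -9.8],
    [0, 0, -9.8],
    [0, 0, -9.8],
    [0, 0, -9.8],
    [0, 0, -9.8]
  ],
  "offset": [
    [0, 0, 0],
    [0, 0, 0],
    [0, 0, 0],
    [0, 0, 0],
    [0, 0, 0]
  ],
  "gripper": [0, 0, 0, 0, 0]
}}

```text
t: 1.4
tool_pos: [479.8, 44.0, 231.1]
eef_rot: [[-1.0, 0.026, -0.001], [0.026, 1.0, -0.0], [0.001, -0.0, -1.0]]
ft_force: [0.5, 0.4, -0.4]
grip_width: 42.8
grip_force: 0.0
```

Call:
{"method": "move_arm", "body": {
  "angular": [
    [0, 0, -9.8],
    [0, 0, 0],
    [0, 0, 0],
    [0, 0, 0],
    [0, 0, 0]
  ],
  "offset": [
    [0, 0, 0],
    [0, 0, 3],
    [0, 0, 3],
    [0, 0, 0],
    [0, 0, 0]
  ],
  "gripper": [0, 0, 0, 0, 0]
}}

```text
t: 2.02
tool_pos: [480.3, 44.0, 172.3]
eef_rot: [[-0.99, -0.139, 0.001], [-0.139, 0.99, 0.0], [-0.001, -0.0, -1.0]]
ft_force: [0.7, 0.6, 0.3]
grip_width: 42.5
grip_force: 0.0
```

```bash
python3 - <<'E'
from h import *
import pickle
d={n:cap(n) for n in('scene','side','wrist')};pickle.dump(d,open('c1.pkl','wb'))
s=observe();print(s['tool_pos'].round(1),s['eef_rot'].round(3).tolist(),s['q'].round(2),s['ft_force'].round(1),s['grip_width'])
im=d['wrist']['pixels'][:,:,::-1].copy()
for q in proj(d['wrist'],[[480,43.5,110],[480,43.5,74]]): cv2.circle(im,tuple(int(round(float(x))) for x in q),2,(0,0,255),-1)
cv2.imwrite('pics/w1.png',im)
E
```

```text
[480.6  44.  172.4] [[-0.99, -0.139, 0.002], [-0.139, 0.99, 0.0], [-0.002, -0.0, -1.0]] [ 0.09  0.2  -0.21  1.17 -0.   -0.05] [-0.6 -0.5  0.3] 42.75158981792399
```

View pics/w1.png

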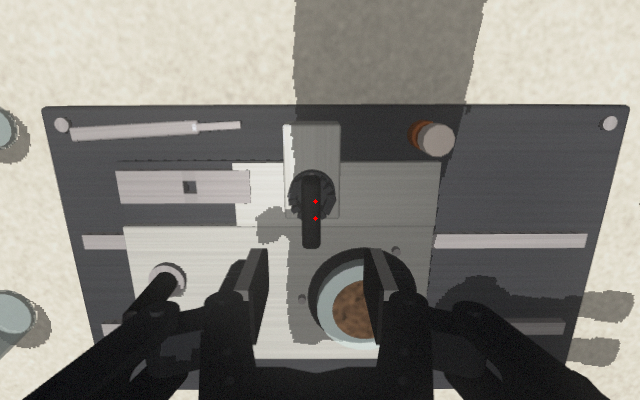

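The bar spans (311,175) to (312,248), about 4 px left and 4 px up of my predicted (316,217). I'll shift about 2.5 mm in tool y and 2 mm in tool x, then descend and grip.

Call:
{"method": "move_arm", "body": {
  "angular": [
    [0, 0, 0],
    [0, 0, 0],
    [0, 0, 0],
    [0, 0, 0],
    [0, 0, 0]
  ],
  "offset": [
    [0.2, -0.25, 2.5],
    [0, 0, 2.5],
    [0, 0, 2.5],
    [0, 0, 1.6],
    [0, 0, 0]
  ],
  "gripper": [0, 0, 0, 0, 0]
}}

```text
t: 2.8
tool_pos: [478.0, 41.2, 80.1]
eef_rot: [[-0.99, -0.139, -0.001], [-0.139, 0.99, -0.0], [0.001, 0.0, -1.0]]
ft_force: [-1.0, -0.5, 0.2]
grip_width: 42.5
grip_force: 0.0
```

Call:
{"method": "move_arm", "body": {
  "angular": [
    [0, 0, 0],
    [0, 0, 0],
    [0, 0, 0],
    [0, 0, 0],
    [0, 0, 0]
  ],
  "offset": [
    [0, 0, 0],
    [0, 0, 0],
    [0, 0, 0],
    [0, 0, 0],
    [0, 0, 0]
  ],
  "gripper": [0.8, 0.8, 0.8, 0.8, 0.8]
}}

```text
t: 3.42
tool_pos: [479.1, 40.9, 81.5]
eef_rot: [[-0.99, -0.139, 0.002], [-0.139, 0.99, -0.001], [-0.002, -0.001, -1.0]]
ft_force: [-0.8, -4.1, 7.8]
grip_width: 11.0
grip_force: 58.4
```

Call:
{"method": "move_arm", "body": {
  "angular": [
    [0, 0, 0],
    [0, 0, 0],
    [0, 0, 0],
    [0, 0, 0],
    [0, 0, 0]
  ],
  "offset": [
    [0, 0, -0.5],
    [0, 0, -0.5],
    [0, 0, -0.5],
    [0, 0, 0],
    [0, 0, 0]
  ],
  "gripper": [0.9, 0.9, 0.9, 0.9, 0.9],
  "grip_force": 80
}}

```text
t: 4.05
tool_pos: [479.0, 40.9, 95.5]
eef_rot: [[-0.99, -0.139, 0.001], [-0.139, 0.99, -0.001], [-0.001, -0.001, -1.0]]
ft_force: [6.4, -2.7, -13.2]
grip_width: 10.7
grip_force: 77.8
```

Call:
{"method": "move_arm", "body": {
  "angular": [
    [0, 0, -9.3],
    [0, 0, -9.3],
    [0, 0, -9.3],
    [0, 0, -9.3],
    [0, 0, -9.3]
  ],
  "offset": [
    [0, 0, 0],
    [0, 0, 0],
    [0, 0, 0],
    [0, 0, 0],
    [0, 0, 0]
  ],
  "gripper": [0.9, 0.9, 0.9, 0.9, 0.9]
}}

```text
t: 4.68
tool_pos: [479.4, 40.2, 95.6]
eef_rot: [[-0.577, -0.817, 0.002], [-0.817, 0.577, -0.002], [0.001, -0.003, -1.0]]
ft_force: [9.4, -10.6, -12.5]
grip_width: 10.3
grip_force: 77.9
```

Call:
{"method": "move_arm", "body": {
  "angular": [
    [0, 0, -9.3],
    [0, 0, -9.3],
    [0, 0, 0],
    [0, 0, 0],
    [0, 0, 0]
  ],
  "offset": [
    [0, 0, 0],
    [0, 0, 0],
    [0, 0, 0],
    [0, 0, 0],
    [0, 0, 0]
  ],
  "gripper": [0.9, 0.9, 0.9, 0.9, 0.9]
}}

```text
t: 5.3
tool_pos: [479.7, 40.0, 95.7]
eef_rot: [[-0.292, -0.957, 0.002], [-0.957, 0.292, -0.003], [0.002, -0.003, -1.0]]
ft_force: [10.6, -12.2, -12.1]
grip_width: 11.0
grip_force: 77.9
```

Call:
{"method": "move_arm", "body": {
  "angular": [
    [0, 0, 0],
    [0, 0, 0],
    [0, 0, 0],
    [0, 0, 0],
    [0, 0, 0]
  ],
  "offset": [
    [0.07, -0.12, 0],
    [0, 0, 0.25],
    [0, 0, 0.25],
    [0, 0, 0.05],
    [0, 0, 0]
  ],
  "gripper": [0.9, 0.9, 0.9, 0.9, 0.9]
}}

```text
t: 5.92
tool_pos: [479.9, 39.7, 90.7]
eef_rot: [[-0.291, -0.957, 0.002], [-0.957, 0.291, -0.001], [0.001, -0.002, -1.0]]
ft_force: [1.6, -4.9, 2.0]
grip_width: 10.4
grip_force: 80.7
```

The spring load has left the tool, so the pin is parked. I'll open, rise 9 cm and check.

Call:
{"method": "move_arm", "body": {
  "angular": [
    [0, 0, 0],
    [0, 0, 0],
    [0, 0, 0],
    [0, 0, 0],
    [0, 0, 0]
  ],
  "offset": [
    [0, 0, 0],
    [0, 0, 0],
    [0, 0, 0],
    [0, 0, -3],
    [0, 0, -6]
  ],
  "gripper": [0, 0, 0, 0, 0]
}}

```text
t: 6.55
tool_pos: [477.8, 40.2, 179.3]
eef_rot: [[-0.291, -0.957, -0.004], [-0.957, 0.291, -0.0], [0.001, 0.004, -1.0]]
ft_force: [1.3, -0.3, 0.2]
grip_width: 42.8
grip_force: 0.0
```

Call:
{"method": "move_arm", "body": {
  "angular": [
    [0, 0, 0],
    [0, 0, 0],
    [0, 0, 0],
    [0, 0, 0],
    [0, 0, 0]
  ],
  "offset": [
    [0, 0, 0],
    [0, 0, 0],
    [0, 0, 0],
    [0, 0, 0],
    [0, 0, 0]
  ],
  "gripper": [0, 0, 0, 0, 0]
}}

```text
t: 7.18
tool_pos: [479.0, 40.2, 179.4]
eef_rot: [[-0.291, -0.957, -0.001], [-0.957, 0.291, -0.0], [0.0, 0.001, -1.0]]
ft_force: [0.4, 1.2, 0.9]
grip_width: 43.0
grip_force: 0.0
```

```bash
python3 - <<'E'
from h import *
a=cap('wrist')['pixels'];b=cap('scene');s=observe()
sc=cv2.resize(b['pixels'][110:240,210:410],(640,416),interpolation=2)
o=np.vstack([cv2.resize(a,(300,188)),cv2.resize(sc,(300,188))])
o=np.hstack([cv2.resize(a,(480,300)),cv2.resize(sc,(320,300))])
cv2.imwrite('pics/p2.png',o[:,:,::-1]);print(s['tool_pos'],s['q'].round(2),s['ft_force'])
for n,P in(('post',(582,-73,100)),('pin',(480,40,119.5))):print(n,proj(b,P))
E
```

```text
[479.17356015  40.23239463 179.57362759] [ 0.08  0.19 -0.19  1.19  0.   -1.19] [ 0.23277248 -0.23789268  0.51146642]
post [[273.88649648 181.28647747]]
pin [[302.45044818 133.79063857]]
```

View pics/p2.png

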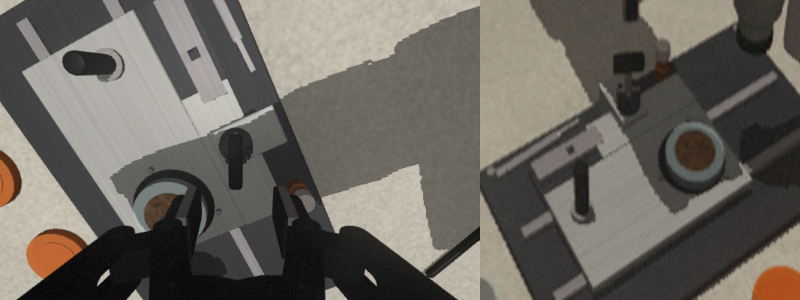

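The bar is turned about 65° and stands up by itself. The stage has not moved. Next I triangulate the post.

```bash
python3 - <<'E'
from h import *
import pickle
d=pickle.load(open('c0.pkl','rb')); w=cap('wrist')
def blob(c,x0,y0,x1,y1,thr=45):
    g=c['pixels'][y0:y1,x0:x1].max(2)<thr
    n,l,s,ce=cv2.connectedComponentsWithStats(g.astype(np.uint8)); i=1+s[1:,4].argmax(); 
    print(s[i]+np.array([x0,y0,0,0,0]))
    ys,xs=np.where(l==i); return s[i]+np.array([x0,y0,0,0,0]),xs+x0,ys+y0
for n,b,t in(('scene',(262,172,285,205),50),('side',(312,215,335,250),50)):
    s,xs,ys=blob(d[n],*b,t); top=ys.min(); u=xs[ys<top+4].mean(); print(n,u,top)
    for h in (2,3,4): print(onz(d[n],u+.5,top+h,100).round(1))
s,xs,ys=blob(w,70,50,200,130,60)
for u,v in((96,82),(98,82),(97,85)): print('wrist',onz(w,u,v,100).round(1))
cv2.imwrite('pics/p3.png',cv2.resize(np.vstack([w['pixels'][50:130,60:180],d['side']['pixels'][190:270,265:385],d['scene']['pixels'][150:230,220:340]]),None,fx=2.5,fy=2.5)[:,:,::-1])
E
```

```text
[265 177  15  27 208]
scene 274.1 177
[576. -69. 100.]
[578.9 -70.1 100. ]
[581.8 -71.3 100. ]
[319 222   8  23 153]
side 322.1578947368421 222
[582.8 -76.6 100. ]
[580.8 -78.6 100. ]
[578.9 -80.6 100. ]
[  84   67   71   33 1852]
wrist [582.  -76.6 100. ]
wrist [580.8 -76.2 100. ]
wrist [582.2 -74.8 100. ]
```

View pics/p3.png

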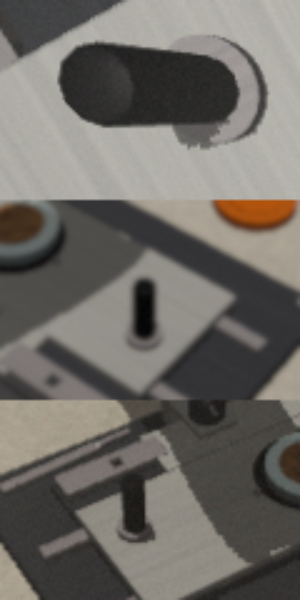

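The post top in the wrist view is at about (98,84), giving (582,-76). That agrees with the pin plus the known offsets.

Call:
{"method": "move_arm", "body": {
  "angular": [
    [0, 0, 0],
    [0, 0, 0],
    [0, 0, 0],
    [0, 0, -8.3],
    [0, 0, -8.3]
  ],
  "offset": [
    [2.7, -4.4, 0],
    [2.7, -4.4, 0],
    [2.7, -4.4, 0],
    [0, 0, 0],
    [0, 0, 0]
  ],
  "gripper": [0, 0, 0, 0, 0],
  "grip_force": 25
}}

```text
t: 7.95
tool_pos: [582.2, -76.3, 179.3]
eef_rot: [[-0.002, -1.0, -0.001], [-1.0, 0.002, 0.0], [-0.0, 0.001, -1.0]]
ft_force: [0.7, -0.4, -0.4]
grip_width: 42.9
grip_force: 0.0
```

Call:
{"method": "move_arm", "body": {
  "angular": [
    [0, 0, -8.3],
    [0, 0, 0],
    [0, 0, 0],
    [0, 0, 0],
    [0, 0, 0]
  ],
  "offset": [
    [0, 0, 0],
    [0, 0, 2],
    [0, 0, 2],
    [0, 0, 0],
    [0, 0, 0]
  ],
  "gripper": [0, 0, 0, 0, 0]
}}

```text
t: 8.57
tool_pos: [582.3, -75.7, 140.5]
eef_rot: [[0.139, -0.99, 0.001], [-0.99, -0.139, -0.0], [0.0, -0.001, -1.0]]
ft_force: [-0.6, -0.4, 1.0]
grip_width: 42.8
grip_force: 0.0
```

```bash
python3 - <<'E'
from h import *
w=cap('wrist');im=w['pixels'][:,:,::-1].copy()
for q in proj(w,[[582,-76,100]]): cv2.circle(im,tuple(int(round(float(x))) for x in q),3,(0,0,255),-1);print(q)
cv2.imwrite('pics/w4.png',im);print(observe()['tool_pos'],observe()['q'].round(2))
E
```

```text
[314.32862317 230.26708862]
[582.51268516 -75.73311619 140.77139516] [-0.13  0.42  0.02  1.17 -0.   -1.84]
```

View pics/w4.png

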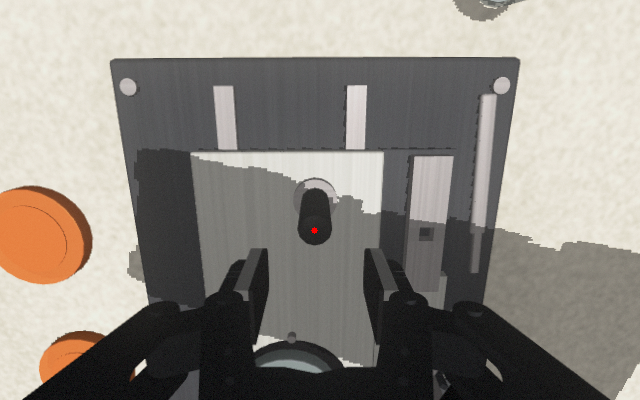

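The post top is centred between the fingers at (315,231). I'll descend and grip it.

Call:
{"method": "move_arm", "body": {
  "angular": [
    [0, 0, 0],
    [0, 0, 0],
    [0, 0, 0],
    [0, 0, 0],
    [0, 0, 0]
  ],
  "offset": [
    [0, 0, 2.4],
    [0, 0, 2.4],
    [0, 0, 2.4],
    [0, 0, 0],
    [0, 0, 0]
  ],
  "gripper": [0, 0, 0, 0, 0]
}}

```text
t: 9.25
tool_pos: [582.8, -75.7, 69.2]
eef_rot: [[0.139, -0.99, 0.002], [-0.99, -0.139, -0.0], [0.0, -0.001, -1.0]]
ft_force: [0.2, 0.4, 0.4]
grip_width: 42.7
grip_force: 0.0
```

Call:
{"method": "move_arm", "body": {
  "angular": [
    [0, 0, 0],
    [0, 0, 0],
    [0, 0, 0],
    [0, 0, 0],
    [0, 0, 0]
  ],
  "offset": [
    [0, 0, 0],
    [0, 0, 0],
    [0, 0, 0],
    [0, 0, 0],
    [0, 0, 0]
  ],
  "gripper": [0.7, 0.7, 0.7, 0.7, 0.7]
}}

```text
t: 9.88
tool_pos: [583.2, -75.7, 69.1]
eef_rot: [[0.139, -0.99, 0.003], [-0.99, -0.139, -0.0], [0.001, -0.003, -1.0]]
ft_force: [2.1, 1.0, 6.1]
grip_width: 18.9
grip_force: 25.8
```

Call:
{"method": "move_arm", "body": {
  "angular": [
    [0, 0, 0],
    [0, 0, 0],
    [0, 0, 0],
    [0, 0, 0],
    [0, 0, 0]
  ],
  "offset": [
    [-0.2, 0, 0],
    [-0.4, 0, 0],
    [-0.5, 0, 0],
    [-0.5, 0, 0],
    [-0.4, 0, 0]
  ],
  "gripper": [0.7, 0.7, 0.7, 0.7, 0.7]
}}

```text
t: 10.5
tool_pos: [580.3, -56.0, 69.1]
eef_rot: [[0.139, -0.99, 0.003], [-0.99, -0.139, -0.001], [0.001, -0.002, -1.0]]
ft_force: [0.6, -2.5, 6.0]
grip_width: 19.0
grip_force: 25.8
```

Moving with about 2.5 N drag, so the stage slides freely. I'll continue to about 77 mm.

Call:
{"method": "move_arm", "body": {
  "angular": [
    [0, 0, 0],
    [0, 0, 0],
    [0, 0, 0],
    [0, 0, 0],
    [0, 0, 0]
  ],
  "offset": [
    [-0.5, 0, 0],
    [-0.5, 0, 0],
    [-0.5, 0, 0],
    [-0.5, 0, 0],
    [-0.5, 0, 0]
  ],
  "gripper": [0.7, 0.7, 0.7, 0.7, 0.7]
}}

```text
t: 11.12
tool_pos: [576.8, -31.2, 69.0]
eef_rot: [[0.139, -0.99, 0.002], [-0.99, -0.139, -0.001], [0.001, -0.002, -1.0]]
ft_force: [1.2, -1.0, 7.8]
grip_width: 19.3
grip_force: 25.8
```

Call:
{"method": "move_arm", "body": {
  "angular": [
    [0, 0, 0],
    [0, 0, 0],
    [0, 0, 0],
    [0, 0, 0],
    [0, 0, 0]
  ],
  "offset": [
    [-0.5, 0, 0],
    [-0.5, 0, 0],
    [-0.5, 0, 0],
    [-0.5, 0, 0],
    [-0.5, 0, 0]
  ],
  "gripper": [0.7, 0.7, 0.7, 0.7, 0.7]
}}

```text
t: 11.75
tool_pos: [573.2, -6.4, 69.0]
eef_rot: [[0.139, -0.99, 0.002], [-0.99, -0.139, -0.0], [0.001, -0.002, -1.0]]
ft_force: [-0.2, -2.8, 8.5]
grip_width: 19.0
grip_force: 25.9
```

Call:
{"method": "move_arm", "body": {
  "angular": [
    [0, 0, 0],
    [0, 0, 0],
    [0, 0, 0],
    [0, 0, 0],
    [0, 0, 0]
  ],
  "offset": [
    [-0.4, 0, 0],
    [-0.3, 0, 0],
    [0, 0, 0],
    [0, 0, 0],
    [0, 0, 0]
  ],
  "gripper": [0.7, 0.7, 0.7, 0.7, 0.7]
}}

```text
t: 12.38
tool_pos: [572.2, 0.8, 69.0]
eef_rot: [[0.139, -0.99, 0.002], [-0.99, -0.139, 0.0], [-0.0, -0.002, -1.0]]
ft_force: [-0.0, 1.4, 9.0]
grip_width: 18.7
grip_force: 25.9
```

Call:
{"method": "move_arm", "body": {
  "angular": [
    [0, 0, 0],
    [0, 0, 0],
    [0, 0, 0],
    [0, 0, 0],
    [0, 0, 0]
  ],
  "offset": [
    [0, 0, 0],
    [0, 0, 0],
    [0, 0, -3],
    [0, 0, -3],
    [0, 0, -3]
  ],
  "gripper": [0, 0, 0, 0, 0],
  "grip_force": 80
}}

```text
t: 13.0
tool_pos: [571.1, 0.6, 158.7]
eef_rot: [[0.139, -0.99, -0.0], [-0.99, -0.139, -0.0], [-0.0, 0.0, -1.0]]
ft_force: [1.1, -0.5, -0.9]
grip_width: 42.7
grip_force: 0.0
```

Call:
{"method": "move_arm", "body": {
  "angular": [
    [0, 0, 0],
    [0, 0, 0],
    [0, 0, 8.3],
    [0, 0, 8.3],
    [0, 0, 8.3]
  ],
  "offset": [
    [-2.55, 4.3, 0],
    [-2.55, 4.3, 0],
    [0, 0, 0],
    [0, 0, 0],
    [0, 0, 0]
  ],
  "gripper": [0, 0, 0, 0, 0]
}}

```text
t: 13.62
tool_pos: [478.9, 39.2, 157.9]
eef_rot: [[-0.295, -0.955, 0.0], [-0.955, 0.295, -0.0], [0.0, -0.0, -1.0]]
ft_force: [0.1, -0.2, -0.2]
grip_width: 42.3
grip_force: 0.0
```

Call:
{"method": "move_arm", "body": {
  "angular": [
    [0, 0, 0],
    [0, 0, 0],
    [0, 0, 0],
    [0, 0, 0],
    [0, 0, 0]
  ],
  "offset": [
    [0, 0, 0],
    [0, 0, 0],
    [0, 0, 0],
    [0, 0, 0],
    [0, 0, 0]
  ],
  "gripper": [0, 0, 0, 0, 0]
}}

```text
t: 14.25
tool_pos: [479.1, 39.1, 157.8]
eef_rot: [[-0.29, -0.957, -0.0], [-0.957, 0.29, -0.0], [0.0, 0.0, -1.0]]
ft_force: [-0.3, -0.2, -0.5]
grip_width: 42.6
grip_force: 0.0
```

```bash
python3 - <<'E'
from h import *
w=cap('wrist','w5');s=observe();print(s['tool_pos'],s['ft_force'])
# knob: same relative pixel check
for P in [[480,39.5,119.5]]: print(proj(w,P))
a=w['pixels'];sc=cap('scene')['pixels'][110:240,210:410]
o=np.hstack([cv2.resize(a,(480,300)),cv2.resize(sc,(320,300),interpolation=2)])
cv2.imwrite('pics/p5.png',o[:,:,::-1])
E
```

```text
[479.05141604  39.14139609 157.79480011] [ 0.59572536  0.14982208 -0.34068227]
[[312.18319143 234.15118792]]
```

View pics/p5.png

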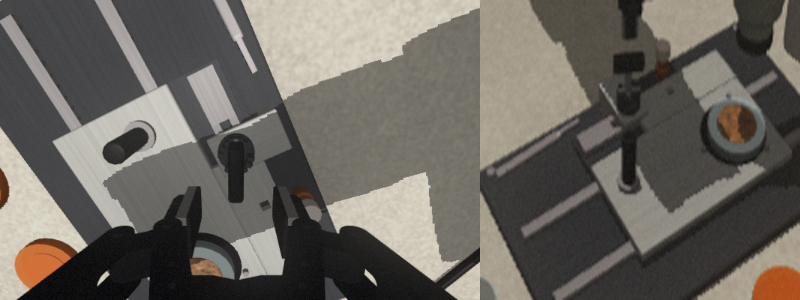

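The stage is forward, the pin is still parked and the dish is on its seat. I'll grip the knob again.

Call:
{"method": "move_arm", "body": {
  "angular": [
    [0, 0, 0],
    [0, 0, 0],
    [0, 0, 0],
    [0, 0, 0],
    [0, 0, 0]
  ],
  "offset": [
    [-0.03, -0.1, 2.2],
    [0, 0, 2.3],
    [0, 0, 2.2],
    [0, 0, 0],
    [0, 0, 0]
  ],
  "gripper": [0, 0, 0, 0, 0]
}}

```text
t: 14.98
tool_pos: [480.5, 39.1, 91.6]
eef_rot: [[-0.291, -0.957, 0.001], [-0.957, 0.291, 0.0], [-0.0, -0.001, -1.0]]
ft_force: [0.8, -1.0, -0.1]
grip_width: 42.5
grip_force: 0.0
```

Call:
{"method": "move_arm", "body": {
  "angular": [
    [0, 0, 0],
    [0, 0, 0],
    [0, 0, 0],
    [0, 0, 0],
    [0, 0, 0]
  ],
  "offset": [
    [0, 0, 0],
    [0, 0, 0],
    [0, 0, 0],
    [0, 0, 0],
    [0, 0, 0]
  ],
  "gripper": [0.9, 0.9, 0.9, 0.9, 0.9]
}}

```text
t: 15.6
tool_pos: [480.2, 39.3, 91.5]
eef_rot: [[-0.291, -0.957, 0.001], [-0.957, 0.291, 0.0], [-0.001, -0.001, -1.0]]
ft_force: [-3.6, 1.5, 8.4]
grip_width: 10.7
grip_force: 78.1
```

Call:
{"method": "move_arm", "body": {
  "angular": [
    [0, 0, 0],
    [0, 0, 0],
    [0, 0, 0],
    [0, 0, 0],
    [0, 0, 0]
  ],
  "offset": [
    [0, 0, -0.2],
    [0, 0, -0.2],
    [0, 0, -0.1],
    [0, 0, 0],
    [0, 0, 0]
  ],
  "gripper": [0.9, 0.9, 0.9, 0.9, 0.9]
}}

```text
t: 16.23
tool_pos: [480.1, 39.2, 95.7]
eef_rot: [[-0.291, -0.957, -0.0], [-0.957, 0.291, 0.0], [-0.0, 0.0, -1.0]]
ft_force: [3.5, 3.4, -12.0]
grip_width: 10.7
grip_force: 77.8
```

Call:
{"method": "move_arm", "body": {
  "angular": [
    [0, 0, 0],
    [0, 0, 0],
    [0, 0, 9.3],
    [0, 0, 9.3],
    [0, 0, 9.3]
  ],
  "offset": [
    [0, 0, -0.1],
    [0, 0, 0],
    [0, 0, 0],
    [0, 0, 0],
    [0, 0, 0]
  ],
  "gripper": [0.9, 0.9, 0.9, 0.9, 0.9]
}}

```text
t: 16.85
tool_pos: [479.5, 39.5, 96.6]
eef_rot: [[-0.708, -0.706, -0.001], [-0.706, 0.708, 0.001], [0.0, 0.001, -1.0]]
ft_force: [-1.1, 6.6, -12.6]
grip_width: 10.5
grip_force: 77.9
```

Call:
{"method": "move_arm", "body": {
  "angular": [
    [0, 0, 9.3],
    [0, 0, 9.3],
    [0, 0, 9.3],
    [0, 0, 9.3],
    [0, 0, 0]
  ],
  "offset": [
    [0, 0, 0],
    [0, 0, 0],
    [0, 0, 0],
    [0, 0, 0],
    [0, 0, 0]
  ],
  "gripper": [0.9, 0.9, 0.9, 0.9, 0.9]
}}

```text
t: 17.48
tool_pos: [479.1, 40.1, 96.4]
eef_rot: [[-0.991, -0.137, -0.002], [-0.137, 0.991, 0.002], [0.002, 0.002, -1.0]]
ft_force: [-2.2, 12.2, -12.2]
grip_width: 10.5
grip_force: 78.1
```

Call:
{"method": "move_arm", "body": {
  "angular": [
    [0, 0, 0],
    [0, 0, 0],
    [0, 0, 0],
    [0, 0, 0],
    [0, 0, 0]
  ],
  "offset": [
    [0, 0, 0.3],
    [0, 0, 0.3],
    [0, 0, 0.2],
    [0, 0, 0],
    [0, 0, 0]
  ],
  "gripper": [0.9, 0.9, 0.9, 0.9, 0.9]
}}

```text
t: 18.1
tool_pos: [479.2, 40.1, 89.3]
eef_rot: [[-0.99, -0.14, -0.001], [-0.14, 0.99, 0.002], [0.001, 0.002, -1.0]]
ft_force: [-7.7, 10.7, 3.9]
grip_width: 10.7
grip_force: 81.0
```

Call:
{"method": "move_arm", "body": {
  "angular": [
    [0, 0, 0],
    [0, 0, 0],
    [0, 0, 0],
    [0, 0, 0],
    [0, 0, 0]
  ],
  "offset": [
    [0, 0, 0],
    [0, 0, 0],
    [0, 0, -2],
    [0, 0, -3],
    [0, 0, -2]
  ],
  "gripper": [0, 0, 0, 0, 0],
  "grip_force": 25
}}

```text
t: 18.73
tool_pos: [480.6, 38.9, 160.3]
eef_rot: [[-0.99, -0.139, 0.002], [-0.139, 0.99, -0.0], [-0.002, -0.001, -1.0]]
ft_force: [0.6, -0.2, -0.1]
grip_width: 42.6
grip_force: 0.0
```

Call:
{"method": "move_arm", "body": {
  "angular": [
    [0, 0, 0],
    [0, 0, 0],
    [0, 0, -9],
    [0, 0, -9],
    [0, 0, -9]
  ],
  "offset": [
    [-4.3, -2.6, 0],
    [-4.3, -2.6, 0],
    [0, 0, 0],
    [0, 0, 0],
    [0, 0, 0]
  ],
  "gripper": [0, 0, 0, 0, 0]
}}

```text
t: 19.35
tool_pos: [572.7, -0.8, 158.9]
eef_rot: [[-0.816, -0.577, 0.0], [-0.577, 0.816, -0.0], [0.0, -0.0, -1.0]]
ft_force: [0.1, -1.0, -0.3]
grip_width: 42.4
grip_force: 0.0
```

Call:
{"method": "move_arm", "body": {
  "angular": [
    [0, 0, -9],
    [0, 0, -9],
    [0, 0, -9],
    [0, 0, -9],
    [0, 0, -9]
  ],
  "offset": [
    [0, 0, 0],
    [0, 0, 0],
    [0, 0, 0],
    [0, 0, 0],
    [0, 0, 0]
  ],
  "gripper": [0, 0, 0, 0, 0]
}}

```text
t: 19.98
tool_pos: [572.7, -0.7, 159.0]
eef_rot: [[-0.169, -0.986, 0.0], [-0.986, 0.169, -0.001], [0.0, -0.001, -1.0]]
ft_force: [-0.3, 0.5, -0.5]
grip_width: 42.7
grip_force: 0.0
```

Call:
{"method": "move_arm", "body": {
  "angular": [
    [0, 0, -9],
    [0, 0, -9],
    [0, 0, 0],
    [0, 0, 0],
    [0, 0, 0]
  ],
  "offset": [
    [0, 0, 0],
    [0, 0, 0],
    [0, 0, 0],
    [0, 0, 0],
    [0, 0, 0]
  ],
  "gripper": [0, 0, 0, 0, 0]
}}

```text
t: 20.6
tool_pos: [572.5, -0.5, 158.8]
eef_rot: [[0.137, -0.991, 0.0], [-0.991, -0.137, -0.0], [0.0, -0.0, -1.0]]
ft_force: [0.5, -0.7, 0.3]
grip_width: 42.7
grip_force: 0.0
```

```bash
python3 - <<'E'
from h import *
import pickle
w=cap('wrist');s=observe();print(s['tool_pos'],s['ft_force'])
print(proj(w,[572.2,0.8,100]))
b=cap('scene');print('knob top z110/117/119.5 in crop:',[((proj(b,[480,39.5,z])[0]-[210,110])*[1.6,300/130]+[480,0]).round() for z in(110,117,119.5)])
a=w['pixels'];sc=b['pixels'][110:240,210:410]
o=np.hstack([cv2.resize(a,(480,300)),cv2.resize(sc,(320,300),interpolation=2)])
cv2.imwrite('pics/p6.png',o[:,:,::-1])
E
```

```text
[ 5.72552020e+02 -4.30701675e-01  1.58850480e+02] [-0.51642914 -0.07570191 -0.38017417]
[[314.06134634 221.45612836]]
knob top z110/117/119.5 in crop: [array([628.,  62.]), array([628.,  57.]), array([628.,  55.])]
```

View pics/p6.png

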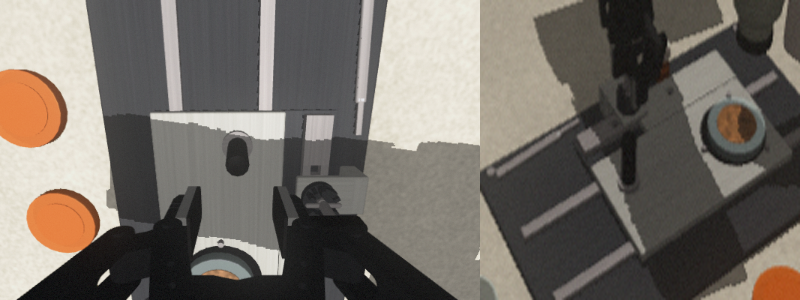

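The bar is turned back and the post is centred at (316,221) in full-size pixels, as predicted. I'll descend, grip and ease the stage along.

Call:
{"method": "move_arm", "body": {
  "angular": [
    [0, 0, 0],
    [0, 0, 0],
    [0, 0, 0],
    [0, 0, 0],
    [0, 0, 0]
  ],
  "offset": [
    [-0.1, 0, 3],
    [0, 0, 3],
    [0, 0, 3],
    [0, 0, 0],
    [0, 0, 0]
  ],
  "gripper": [0, 0, 0, 0, 0]
}}

```text
t: 21.32
tool_pos: [572.9, 0.6, 70.0]
eef_rot: [[0.139, -0.99, 0.001], [-0.99, -0.139, -0.0], [0.0, -0.001, -1.0]]
ft_force: [-1.0, 0.0, 0.8]
grip_width: 42.6
grip_force: 0.0
```

Call:
{"method": "move_arm", "body": {
  "angular": [
    [0, 0, 0],
    [0, 0, 0],
    [0, 0, 0],
    [0, 0, 0],
    [0, 0, 0]
  ],
  "offset": [
    [0, 0, 0],
    [0, 0, 0],
    [0, 0, 0],
    [0, 0, 0],
    [0, 0, 0]
  ],
  "gripper": [0.7, 0.7, 0.7, 0.7, 0.7]
}}

```text
t: 21.95
tool_pos: [572.3, 0.4, 70.1]
eef_rot: [[0.139, -0.99, 0.001], [-0.99, -0.139, -0.0], [0.0, -0.0, -1.0]]
ft_force: [-8.5, -1.5, 12.4]
grip_width: 18.9
grip_force: 24.7
```

Call:
{"method": "move_arm", "body": {
  "angular": [
    [0, 0, 0],
    [0, 0, 0],
    [0, 0, 0],
    [0, 0, 0],
    [0, 0, 0]
  ],
  "offset": [
    [-0.15, 0, 0],
    [-0.15, 0, 0],
    [-0.15, 0, 0],
    [-0.15, 0, 0],
    [-0.15, 0, 0]
  ],
  "gripper": [0.7, 0.7, 0.7, 0.7, 0.7]
}}

```text
t: 22.58
tool_pos: [571.4, 6.8, 70.1]
eef_rot: [[0.138, -0.99, 0.001], [-0.99, -0.138, -0.002], [0.003, -0.0, -1.0]]
ft_force: [-6.7, -10.7, 11.8]
grip_width: 19.2
grip_force: 24.7
```

Call:
{"method": "move_arm", "body": {
  "angular": [
    [0, 0, 0],
    [0, 0, 0],
    [0, 0, 0],
    [0, 0, 0],
    [0, 0, 0]
  ],
  "offset": [
    [-0.15, 0, 0],
    [-0.15, 0, 0],
    [-0.15, 0, 0],
    [-0.15, 0, 0],
    [-0.15, 0, 0]
  ],
  "gripper": [0.7, 0.7, 0.7, 0.7, 0.7]
}}

```text
t: 23.2
tool_pos: [570.3, 14.2, 70.1]
eef_rot: [[0.138, -0.99, 0.001], [-0.99, -0.138, -0.002], [0.002, -0.0, -1.0]]
ft_force: [-6.9, -10.4, 12.4]
grip_width: 19.3
grip_force: 24.7
```

```bash
cat > m.py <<'E'
from h import *
import pickle
d=pickle.load(open('c0.pkl','rb'))
# stage position from dish: centroid of brown food in scene & side, at z~42
ey=np.array([-.1385,.9903])
def food(c,x0,y0,x1,y1):
    p=c['pixels'][y0:y1,x0:x1].astype(int); m=((p[...,0]-p[...,2])>25).astype(np.uint8)
    n,l,s,ce=cv2.connectedComponentsWithStats(m);i=1+s[1:,4].argmax();return ce[i]+[x0,y0],s[i,4]
c=cap('scene');a,n0=food(d['scene'],320,150,375,205);b,n1=food(c,320,130,420,195)
A=onz(d['scene'],*a,42);B=onz(c,*b,42);print(n0,n1,'stage~',((B-A)[:2]@ey).round(1))
s=observe();print(s['tool_pos'].round(1),s['ft_force'].round(1))
E
python3 m.py
```

```text
304 305 stage~ 90.2
[570.2  14.4  70.1] [-7.1 -8.2 12.5]
```

The stage follows the tool and is at about 91 mm. I'll keep easing it.

Call:
{"method": "move_arm", "body": {
  "angular": [
    [0, 0, 0],
    [0, 0, 0],
    [0, 0, 0],
    [0, 0, 0],
    [0, 0, 0]
  ],
  "offset": [
    [-0.13, 0, 0],
    [-0.13, 0, 0],
    [-0.13, 0, 0],
    [-0.13, 0, 0],
    [-0.13, 0, 0]
  ],
  "gripper": [0.7, 0.7, 0.7, 0.7, 0.7]
}}

```text
t: 23.88
tool_pos: [569.4, 20.7, 70.2]
eef_rot: [[0.138, -0.99, 0.001], [-0.99, -0.138, -0.002], [0.002, -0.0, -1.0]]
ft_force: [-7.0, -10.0, 12.5]
grip_width: 19.3
grip_force: 24.8
```

Call:
{"method": "move_arm", "body": {
  "angular": [
    [0, 0, 0],
    [0, 0, 0],
    [0, 0, 0],
    [0, 0, 0],
    [0, 0, 0]
  ],
  "offset": [
    [-0.13, 0, 0],
    [-0.13, 0, 0],
    [-0.13, 0, 0],
    [-0.13, 0, 0],
    [-0.13, 0, 0]
  ],
  "gripper": [0.7, 0.7, 0.7, 0.7, 0.7]
}}

```text
t: 24.5
tool_pos: [568.5, 26.9, 70.2]
eef_rot: [[0.138, -0.99, 0.001], [-0.99, -0.138, -0.003], [0.003, -0.0, -1.0]]
ft_force: [-7.0, -15.6, 12.8]
grip_width: 19.0
grip_force: 24.8
```

```bash
python3 m.py
```

```text
304 299 stage~ 103.7
[568.5  26.9  70.2] [ -6.7 -12.5  13.5]
```

Call:
{"method": "move_arm", "body": {
  "angular": [
    [0, 0, 0],
    [0, 0, 0],
    [0, 0, 0],
    [0, 0, 0],
    [0, 0, 0]
  ],
  "offset": [
    [-0.13, 0, 0],
    [-0.13, 0, 0],
    [-0.13, 0, 0],
    [0, 0, 0],
    [0, 0, 0]
  ],
  "gripper": [0.7, 0.7, 0.7, 0.7, 0.7]
}}

```text
t: 25.18
tool_pos: [568.4, 28.0, 70.2]
eef_rot: [[0.136, -0.991, 0.002], [-0.991, -0.136, -0.008], [0.008, -0.0, -1.0]]
ft_force: [-4.3, -33.6, 11.9]
grip_width: 19.5
grip_force: 24.6
```

```bash
python3 m.py
```

```text
304 297 stage~ 104.8
[568.4  28.   70.2] [ -4.9 -33.6  11.1]
```

It stopped dead at about 104.5 mm (34 N), so the pin appears to have dropped. I'll back off to relieve the force, release, rise and check the knob height numerically.

Call:
{"method": "move_arm", "body": {
  "angular": [
    [0, 0, 0],
    [0, 0, 0],
    [0, 0, 0],
    [0, 0, 0],
    [0, 0, 0]
  ],
  "offset": [
    [0.2, 0, 0],
    [0.15, 0, 0],
    [0, 0, 0],
    [0, 0, 0],
    [0, 0, 0]
  ],
  "gripper": [0.7, 0.7, 0.7, 0.7, 0.7]
}}

```text
t: 25.85
tool_pos: [568.5, 26.8, 70.2]
eef_rot: [[0.138, -0.99, 0.001], [-0.99, -0.138, -0.003], [0.004, -0.0, -1.0]]
ft_force: [-7.0, -15.0, 11.9]
grip_width: 19.3
grip_force: 24.8
```

Call:
{"method": "move_arm", "body": {
  "angular": [
    [0, 0, 0],
    [0, 0, 0],
    [0, 0, 0],
    [0, 0, 0],
    [0, 0, 0]
  ],
  "offset": [
    [0, 0, 0],
    [0, 0, 0],
    [0, 0, 0],
    [0, 0, -4],
    [0, 0, -5]
  ],
  "gripper": [0, 0, 0, 0, 0]
}}

```text
t: 26.48
tool_pos: [567.6, 28.8, 159.2]
eef_rot: [[0.139, -0.99, -0.002], [-0.99, -0.139, -0.0], [-0.0, 0.002, -1.0]]
ft_force: [1.1, 0.1, 0.5]
grip_width: 42.6
grip_force: 0.0
```

Call:
{"method": "move_arm", "body": {
  "angular": [
    [0, 0, 0],
    [0, 0, 0],
    [0, 0, 0],
    [0, 0, 0],
    [0, 0, 0]
  ],
  "offset": [
    [5, 0, -3],
    [5, 0, -2],
    [5, 0, 0],
    [3, 0, 0],
    [0, 0, 0]
  ],
  "gripper": [0, 0, 0, 0, 0]
}}

```text
t: 27.1
tool_pos: [593.4, -151.3, 208.4]
eef_rot: [[0.137, -0.991, -0.0], [-0.991, -0.137, -0.0], [-0.0, 0.0, -1.0]]
ft_force: [0.1, 0.3, -0.4]
grip_width: 42.7
grip_force: 0.0
```

```bash
python3 m.py; python3 - <<'E'
from h import *
import pickle
d0=pickle.load(open('c0.pkl','rb'))
for n in('scene','side'):
    a=d0[n]; b=cap(n); pickle.dump(b,open(n+'f.pkl','wb'))
    u,v=proj(a,[480,39.5,105])[0].round().astype(int)
    t=cv2.cvtColor(a['pixels'],7)[v-9:v+10,u-12:u+13]; g=cv2.cvtColor(b['pixels'],7)[v-25:v+26,u-28:u+29]
    r=cv2.matchTemplate(g,t,cv2.TM_CCOEFF_NORMED);_,mx,_,l=cv2.minMaxLoc(r)
    p7=proj(a,[480,39.5,112])[0]-proj(a,[480,39.5,105])[0]
    print(n,mx,'shift',np.array(l)-[16,16],'7mm would be',p7.round(1))
E
```

```text
304 293 stage~ 102.3
[ 593.4 -150.   208.5] [ 0.5 -0.1 -0.3]
scene 0.9063535332679749 shift [0 0] 7mm would be [ 0.  -2.3]
side 0.8089466691017151 shift [-1  1] 7mm would be [-0.4 -2.4]
```

The knob shows no height change from its initial fully-down position (7 mm up would be about 2.3 px), and the stage is locked at about 103 mm. Handing in.

```bash
python3 -c "
from rig import order
print(order.job_done())"
```

```text
the job is handed in; nothing more can be done
None
```

I handed the job in, and it returned no verdict: the stage stopped dead at about 103 mm, the pin reads fully down and turned back, and the dish moved along with the stage. The arm was clear of everything, and I did not re-measure the vial, forceps or beaker at the end.

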